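# Hang the drill rack on its two hooks and lock it in

### The arm

A 7-joint arm with a two-finger parallel gripper is mounted at the origin on the work surface. World frame = base frame: x ahead of the robot, y to its left, z up, the work surface at z = 0. Lengths are in m, angles in rad, forces in N, time in s.
With the tool pointing down it reaches from about 0.4 to 0.85 m from the base axis. Payload 10.4 kg.
Tool frame: the origin (TCP) lies at the very end of the fingers, on their centre line; the grasp point (between the pads) lies 19 mm behind it; z points along the fingers, y is the direction in which the jaws open and shut (so a half turn about z gives the same grasp; the last joint's range is limited). The gripper opens to 87 mm and grips with 3 to 60 N. Pads are 19 mm wide; open, the fingers measure 117 mm over their backs; the gripper's body (75 mm by 190 mm) begins 51 mm behind the grasp point.
Start: joints at [-0.023, 0.332, -0.065, 1.46, 0.022, 1.35, -0.088], TCP at [0.625, 0, 0.223] pointing down, gripper open.
Joint ranges: [-2.6, 2.6], [-0.5, 2.12], [-1.47, 1.34], [0.16, 2.42], [-1.27, 4.41], [0.06, 2.06], [-2.6, 2.6]. Speed limits (rad/s): [2.22, 2.22, 2.79, 2.79, 3.14, 3.14, 3.14].

### API

Orientations are given as a unit quaternion [x, y, z, w].
In Python, from bench import read_state, imaging, r gives the robot as it stands. The module is installed in compiled form; this text tells all that it offers.
- The arm moves only by the tool move_arm, never from a script. Its argument "series" is a list of rows, each a list of 4 numbers: the shift along the tool's x, y, z in m, then the turn about the tool's z in rad. In form: [[x, y, z, roll], ...]. A call has 1 to 20 rows; each row is the pose to reach, as a shift and turn from the pose commanded when the call began, along the tool's axes at that moment; what a row does not reach only later rows make up. A row lasts 1/10 s, in which the tool goes at most 50 mm and 8.59 degrees, less where a joint would pass 70% of its speed; a pose out of reach is approached as far as the arm can. A call with a gripper value outside its range is refused whole. "claw" is the gripper's target within -1 to 1 (fully open at 1, half-way at 0, shut at -1), set as the call begins (left out, the last holds). The fingers move at their own pace and stop on an object; "newtons" is the grip in N (left out, the last holds). Time passes only in rows, so rows that repeat a pose let the fingers close. It gives the time, the measured TCP pose, the force and the opening at its end, in the units of the state.
- read_state(): the state, without advancing time (a new reading comes with each control period).
- imaging.camera(name): name is "scene" or "side" or "wrist"; returns (picture, depth): 480x640x3 uint8, red, green, blue; 480x640 float32, m along the optical axis (not along the pixel's ray), 0 where there is no reading.
- imaging.get_calibration(name): a dict with "camera_matrix" (3x3 intrinsics, pixels), "R" (3x3) and "t" (3): a world point X has camera coordinates R X + t. Camera axes: x right, y down, z forward; pixel columns grow to the right and rows downward; lengths in m; the calibration is good to about 2 mm. A picture is of the moment at which its call begins: read the wrist's pose just before it. get_calibration takes no time and is no camera call; for the wrist camera it gives the pose at the moment of the call.
- r.close_job(): hands the job in, once; it reports no verdict.
The state is a dict: "time": time; "joint_positions": joint angles; "joint_vel": joint speeds; "joint_torque": joint torques, N m; "ee_pos": TCP position; "eef_rot": TCP orientation; "ft_force": force on the tool from outside, world axes, zero at the start; "torque": the same for the moment, N m; "width": finger opening in m.
Only numpy, scipy, OpenCV 4.12 (cv2) and the standard library are available. Lean on these libraries where they do the work, as an engineer would, in place of code of your own. Each camera call takes 0.05 s, during which the arm holds its last target.

### The job

Push the hook stand's keeper lever back so that the keeper is fully open, then hang the drill rack by its top bar on both hooks of the stand. Make sure the bar lies down in both hooks before you let go of it, then push the lever to shut the keeper fully over the hooked bar. Do not tip the rack over or shift anything else on the bench.

Things in the scene. Friction and masses are not known exactly. Their poses are not given: they have to be found in the camera images.
- rack: Drill rack, about 450 g, loose, standing upright on the bench: wooden foot 40 (its x) x 200 (y) x 20 mm high, a 12 mm square upright at each end (y = +-94 mm), and a 12 mm square aluminium bar along y across their tops, 115 to 127 mm high. Origin: centre of the foot's underside, z up. Its two faces are equal: either may face the stand.
- grip_tab (a point): Centre (150 mm above the rack's underside) of the dark wooden grip tab on the middle of the rack's bar: 16 mm thick (rack x), 50 mm wide (rack y), from 127 to 172 mm high.
- bar_left (a point): Point on the underside of the rack's bar, 70 mm to +y of its middle, 115 mm above the rack's underside. Five fat drills fixed in the foot, up to 95 mm high, fill the middle (y -48 to 30 mm); left and right of them, to the uprights at |y| = 88 mm, are open windows under the bar for the hooks.
- bar_right (a point): The same point 70 mm to -y of the middle.
- stand: Fixed steel hook stand; origin on the bench, -x its front (towards the robot), z up. Base plate x -50 to 90, y +-110, 12 mm thick. Two 22 mm square posts at y = +-70 mm (x 1 to 23 mm), 187 mm high, joined by a cross-bar 59 to 81 mm high, else open between. A hook points forward from each post.
- hook_left (a point): Middle of the left hook's seat, on top of its level arm (10 mm round rod): stand x -35, y 70, z 150 mm. The arm ends in an upturned tip at x -60 mm (10 mm thick, top at 177 mm); a collar ends at x -15 mm. The bar lies between collar and tip: tips go through the rack's windows under the bar, then the bar is lowered onto both arms. The foot then hangs 35 mm above the bench.
- hook_right (a point): The same for the right hook, y = -70 mm.
- keeper (a joint): Hinged keeper, rad. 0 = shut: two flat arms 14 mm wide lie level over the hooks' mouths, underside 181 mm high, barring them. 1.5 = fully open, arms upright. Shaft along the stand's y at x 12, z 185 mm. Friction 0.08 N m: it stays where left and needs 2 to 3 N at its lever. Starts shut or nearly (0 to 0.3).
- lever_tip (a point): Free end of the keeper's lever: a flat paddle at stand y = 135 mm, 30 mm wide (y), 8 mm thick, 66 mm long from the shaft. With the keeper shut it leans 43 degrees from vertical to the front (-x), open 43 degrees to the rear (+x). Push it to the rear to open, to the front to shut.
- vise: Bystander: drill-press vise, grey cast iron, 150 x 70 x 52 mm, origin under its centre
- spanner: Bystander: steel spanner lying flat, 160 mm, origin under its middle
- tin: Bystander: plain closed tin, 66 mm across, 70 mm high, origin under its centre
- hammer: Bystander: hammer lying flat, 270 mm long, origin under its middle
- glue_bottle: Bystander: white bottle, 52 mm across, 150 mm high, origin under its centre
- offcut: Bystander: pale wood offcut 160 x 50 x 38 mm, origin under its centre
- drill_block: Bystander: low grey block 60 x 110 mm full of thin drills, about 95 mm high, origin under its centre
Mind the look-alikes: they are no part of the job. Of the things that look like the rack, take the one that is farthest from the robot's base at the start.

How it is judged:
By the outcome, as a careful person would: the job done as asked, in the order asked, and still so for the second after the job is handed in, with the robot touching nothing.
It also fails if it takes over 61 s, if anything falls off the work surface, if the arm or the gripper's body presses on something with over 40 N, if the wrist force passes 120 N, or if a joint passes its speed limit or range.

## Working session

There is one attempt and no reset: what is moved stays moved. The work goes in short steps, Python scripts to look and compute and a tool call to move; the robot and the scene stay as the last step left them, time stands still between calls to the robot, and variables do not carry over. Pictures are saved under pics/ and viewed, and the job is handed in when it is done.

Besides the shell and the picture viewer there is one more tool, called after "Request:" by a JSON object that holds its "fn" and its "kwargs", one argument or row to a line. move_arm: Moves the arm, as the interface text tells. Its arguments: {"type":"object","properties":{"series":{"type":"array","items":{"type":"array","items":{"type":"number"}}},"claw":{"type":"number"},"newtons":{"type":"number"}},"required":["series"]}

```bash
mkdir -p pics; cat > h.py <<'E'
import numpy as np, cv2
from bench import read_state, imaging, r
def grab(n,fn=None):
    cal=imaging.get_calibration(n); p,d=imaging.camera(n)
    if fn:
        cv2.imwrite('pics/'+fn+'.png',p[:,:,::-1]); np.savez('pics/'+fn+'.npz',p=p,d=d,K=cal['camera_matrix'],R=cal['R'],t=cal['t'])
    return p,d,cal
def load(fn):
    z=np.load('pics/'+fn+'.npz'); return z['p'],z['d'],dict(camera_matrix=z['K'],R=z['R'],t=z['t'])
def cloud(d,cal):
    K=np.array(cal['camera_matrix']);v,u=np.mgrid[:480,:640]
    P=np.stack([(u-K[0,2])/K[0,0]*d,(v-K[1,2])/K[1,1]*d,d],-1)
    return (P-np.array(cal['t']))@np.array(cal['R'])
def proj(X,cal):
    c=np.asarray(X)@np.array(cal['R']).T+np.array(cal['t']); q=c@np.array(cal['camera_matrix']).T
    return q[...,:2]/q[...,2:]
E
python3 - <<'E'
from h import *
print(read_state())
for n in ['scene','side','wrist']:
    p,d,c=grab(n,n+'0'); print(n,-np.array(c['R']).T@np.array(c['t']),np.array(c['R'])[2])
E
```

```text
{'time': 0.0, 'joint_positions': array([-0.02260336,  0.33290641, -0.06470897,  1.46094858,  0.02158895,
        1.34989201, -0.08852   ]), 'joint_vel': array([ 1.46130757e-04, -1.22029890e-03,  8.08044845e-04, -1.50008910e-03,
       -2.42106334e-05,  1.68516048e-03,  1.45307455e-03]), 'joint_torque': array([-1.20520472e-04, -6.23245955e+01,  2.44190963e-02, -3.89891267e+01,
       -6.13984605e-02,  3.97891912e-02,  1.87085252e-04]), 'ee_pos': array([6.24609226e-01, 5.22019704e-06, 2.21728922e-01]), 'eef_rot': array([ 7.07102859e-01,  7.07110326e-01, -5.34446290e-04, -4.96738160e-04]), 'ft_force': array([ 0.47434583, -0.54778754, -0.21246754]), 'torque': array([-0.02177539,  0.00243037,  0.01682001]), 'width': 0.08705745340487164}
scene [ 1.27088937 -0.53429377  0.78150315] [-0.65434083  0.50364637 -0.56407305]
side [-0.33940739  0.86218721  1.13016873] [ 0.54527345 -0.54572603 -0.63628607]
wrist [0.62564508 0.07842725 0.38330302] [-0.00147627 -0.28605606 -0.95821175]
```

View pics/scene0.png

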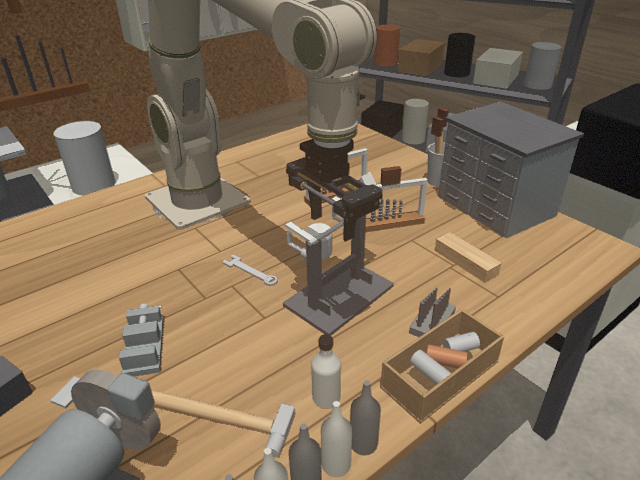

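View pics/side0.png

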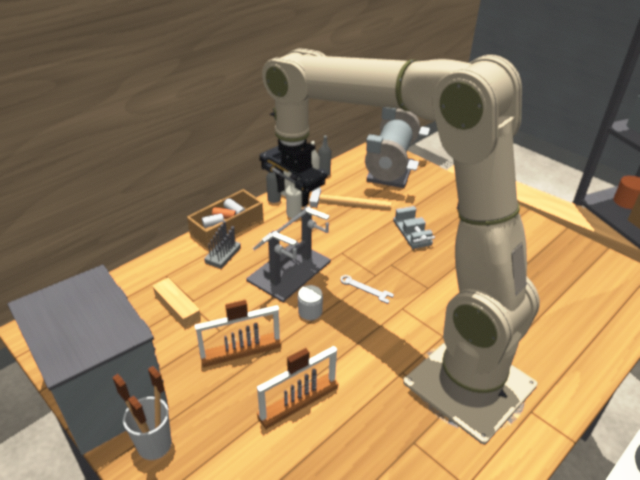

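View pics/wrist0.png

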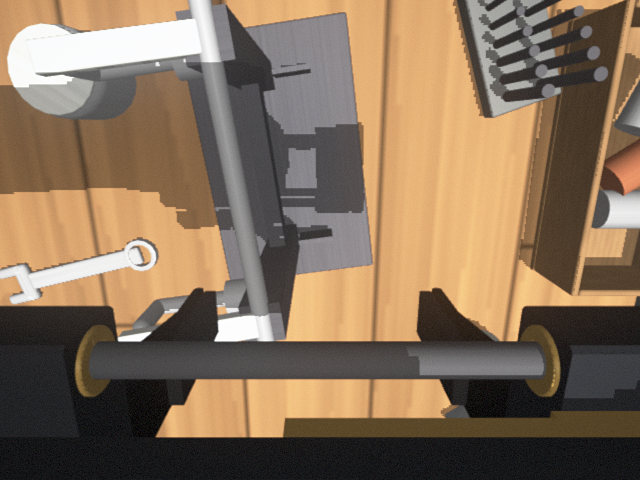

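```bash
python3 - <<'E'
from h import *
p,d,c=load('side0'); X=cloud(d,c)
for n,(u,v) in dict(tabA=(237,310),tabB=(298,358),Aend1=(201,322),Aend2=(276,314),Bend1=(265,387),Bend2=(333,356),Afoot1=(205,362),Afoot2=(278,347),tin=(310,294),off=(178,298),tipL=(263,243),tipR=(326,229)).items():
    print(n,X[v,u].round(3),'depth',d[v,u])
cv2.imwrite('pics/crop1.png',cv2.resize(p[200:440,150:390,::-1],(720,720),interpolation=cv2.INTER_CUBIC)[:600])
p,d,c=load('scene0'); 
cv2.imwrite('pics/crop2.png',cv2.resize(p[140:340,260:460,::-1],(600,600),interpolation=cv2.INTER_CUBIC))
E
```

```text
tabA [0.446 0.336 0.158] depth 1.3340404
tabB [0.237 0.337 0.171] depth 1.2113006
Aend1 [0.602 0.348 0.004] depth 1.5104752
Aend2 [0.412 0.248 0.107] depth 1.3958825
Bend1 [0.257 0.414 0.124] depth 1.2103269
Bend2 [0.224 0.241 0.109] depth 1.2964323
Afoot1 [0.472 0.426 0.023] depth 1.3850948
Afoot2 [0.398 0.258 0.005] depth 1.4474269
tin [0.43  0.116 0.072] depth 1.4998864
off [0.686 0.358 0.038] depth 1.5297412
tipL [0.568 0.153 0.183] depth 1.484381
tipR [ 0.522 -0.032  0.156] depth 1.5776131
```

View pics/crop1.png

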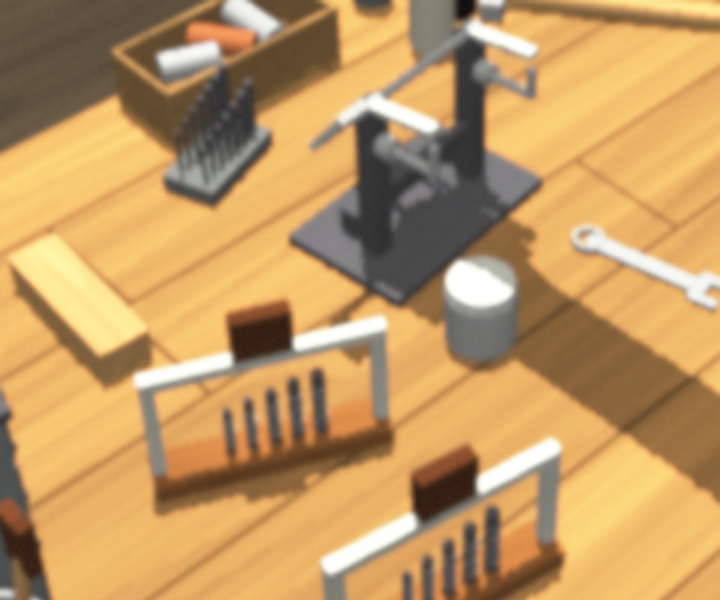

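View pics/crop2.png

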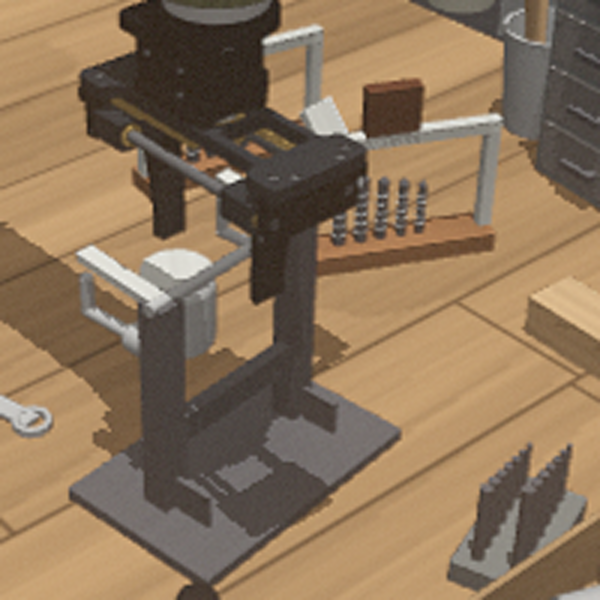

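```bash
python3 - <<'E'
from h import *
A={n:(lambda p,d,c:(p,cloud(d,c),d))(*load(n+'0')) for n in ['scene','side','wrist']}
def sel(n,zlo,zhi,x0,x1,y0,y1):
    p,X,d=A[n]; m=(d>0)&(X[...,2]>zlo)&(X[...,2]<zhi)&(X[...,0]>x0)&(X[...,0]<x1)&(X[...,1]>y0)&(X[...,1]<y1)
    return X[m],p[m]
# bench height
for n in A:
    P,_=sel(n,-.02,.03,.4,.85,-.3,.3); print(n,'bench z',np.median(P[:,2]))
for n in A:
    # plate
    P,C=sel(n,.007,.017,.40,.80,-.25,.25)
    k=(C.max(1)<130)
    Q=P[k]; print(n,'plate',k.sum(), cv2.minAreaRect((Q[:,:2]*1000).astype(np.float32)) if k.sum()>10 else '')
    P,C=sel(n,.124,.132,.35,.55,.2,.46)
    print(n,'Abar',len(P), cv2.minAreaRect((P[:,:2]*1000).astype(np.float32)) if len(P)>10 else '')
    P,C=sel(n,.168,.178,.35,.55,.25,.42)
    print(n,'Atab',len(P), cv2.minAreaRect((P[:,:2]*1000).astype(np.float32)) if len(P)>10 else '')
    P,C=sel(n,.066,.076,.38,.5,.05,.2)
    print(n,'tin',len(P), cv2.minEnclosingCircle((P[:,:2]*1000).astype(np.float32)) if len(P)>10 else '')
    P,C=sel(n,.175,.4,.42,.75,-.2,.2)
    print(n,'top',len(P),P.min(0),P.max(0))
# top-down map of heights
for n in A:
    p,X,d=A[n]; img=np.zeros((600,600,3),np.uint8)
    m=(d>0)&(X[...,2]>-.01)&(X[...,2]<.30)
    o=np.argsort(X[m][:,2]); Q=X[m][o]; C=p[m][o]
    i=((.9-Q[:,0])/.6*600).astype(int); j=((.5-Q[:,1])/.7*600).astype(int)
    k=(i>=0)&(i<599)&(j>=0)&(j<599)
    for a in (0,1):
        for b in (0,1): img[i[k]+a,j[k]+b]=C[k][:,::-1]
    cv2.imwrite(f'pics/map_{n}.png',img)
E
```

```text
scene bench z 0.0009759265343960107
side bench z 0.0018327261380281555
wrist bench z -0.00031308122057348075
scene plate 3239 ((623.6236572265625, -19.815017700195312), (350.6620178222656, 434.48931884765625), 0.0938166007399559)
scene Abar 149 ((468.6584777832031, 363.064208984375), (134.0933380126953, 23.83985710144043), 64.32449340820312)
scene Atab 87 ((455.4541015625, 332.8296813964844), (49.811031341552734, 19.571382522583008), 66.06656646728516)
scene tin 209 ((435.0726013183594, 111.76873779296875), 30.800662994384766)
scene top 5025 [ 0.50402782 -0.0421058   0.17515428] [0.72185477 0.19026048 0.39992076]
side plate 1448 ((624.0768432617188, -42.80503845214844), (401.8081970214844, 433.07684326171875), 8.890911102294922)
side Abar 312 ((452.7557373046875, 333.6884460449219), (199.20172119140625, 18.81294059753418), 64.93685150146484)
side Atab 125 ((453.975830078125, 333.2549133300781), (49.576908111572266, 23.333942413330078), 67.82760620117188)
side tin 307 ((434.6934814453125, 112.4635009765625), 31.72603416442871)
side top 2761 [ 0.49860553 -0.04450254  0.1754546 ] [0.72056164 0.19227427 0.39989821]
wrist plate 12061 ((618.3118896484375, -29.816329956054688), (361.0404968261719, 403.16107177734375), 0.4641699492931366)
wrist Abar 0 
wrist Atab 0 
wrist tin 3775 ((435.90869140625, 114.04532623291016), 30.72477912902832)
wrist top 106078 [ 0.50322026 -0.03474154  0.17500354] [0.70028354 0.128716   0.3341066 ]
```

```bash
cat >> h.py <<'E'
def sdf(P,boxes):
    D=[]
    for lo,hi in boxes:
        lo=np.array(lo);hi=np.array(hi);q=np.abs(P-(lo+hi)/2)-(hi-lo)/2
        D.append(np.linalg.norm(np.maximum(q,0),axis=1)+np.minimum(q.max(1),0))
    D=np.array(D); return D[np.abs(D).argmin(0),np.arange(len(P))]
STAND=[((-.05,-.11,0),(.09,.11,.012)),((.001,.059,0),(.023,.081,.187)),((.001,-.081,0),(.023,-.059,.187)),((.001,-.07,.059),(.023,.07,.081))]
RACK=[((-.02,-.1,0),(.02,.1,.02)),((-.006,.088,0),(.006,.1,.127)),((-.006,-.1,0),(.006,-.088,.127)),((-.006,-.1,.115),(.006,.1,.127)),((-.008,-.025,.127),(.008,.025,.172))]
def loc(P,q):
    c,s=np.cos(q[2]),np.sin(q[2]); x=P[:,0]-q[0]; y=P[:,1]-q[1]
    return np.stack([c*x+s*y,-s*x+c*y,P[:,2]-(q[3] if len(q)>3 else 0)],1)
def fit(P,q0,boxes,cut=.02):
    from scipy.optimize import least_squares
    q=np.array(q0,float)
    for cu in (cut,cut/2,.006,.005):
        k=np.abs(sdf(loc(P,q),boxes))<cu
        q=least_squares(lambda q:sdf(loc(P[k],q),boxes),q,loss='soft_l1',f_scale=.002).x
    return q,k.sum(),np.abs(sdf(loc(P[k],q),boxes)).mean()
E
python3 - <<'E'
from h import *
allP=[];allR=[]
for n in ['scene','side','wrist']:
    p,d,c=load(n+'0'); X=cloud(d,c); m=(d>0)&(X[...,2]>.007)&(X[...,2]<.19)
    Q=X[m];C=p[m]
    S=Q[(np.abs(Q[:,0]-.58)<.18)&(np.abs(Q[:,1]-.05)<.19)]
    C=C[(np.abs(Q[:,0]-.58)<.18)&(np.abs(Q[:,1]-.05)<.19)]
    S=S[(C.max(1)<125)]
    if n=='wrist': S=S[::6]
    for y0 in (.15,.3):
        print(n,'stand',fit(S,[.6,.06,y0,0],STAND))
    allP.append(S)
    R=Q[np.linalg.norm(Q[:,:2]-[.454,.333],axis=1)<.13]
    if len(R)>50: print(n,'rack',fit(R,[.454,.333,-.43,0],RACK)); allR.append(R)
print('stand',fit(np.vstack(allP),[.6,.06,.2,0],STAND))
print('rack',fit(np.vstack(allR),[.454,.333,-.43,0],RACK))
E
```

```text
scene stand (array([5.88520418e-01, 4.53054913e-02, 5.69390313e-02, 5.31768921e-04]), np.int64(4625), np.float64(0.0014506156761765977))
scene stand (array([0.57324202, 0.04310958, 0.13772311, 0.000623  ]), np.int64(5158), np.float64(0.0011809975923657194))
scene rack (array([ 0.45344218,  0.33463267, -0.43525069,  0.00091494]), np.int64(1417), np.float64(0.0014461906188570884))
side stand (array([0.57388146, 0.04139074, 0.13839497, 0.00090672]), np.int64(2203), np.float64(0.0017191835923144538))
side stand (array([0.57388146, 0.04139074, 0.13839497, 0.00090672]), np.int64(2203), np.float64(0.0017191835923135146))
side rack (array([ 0.45415647,  0.33282654, -0.43465625,  0.00096178]), np.int64(2235), np.float64(0.0014740367309963797))
wrist stand (array([ 0.57426652,  0.04374019,  0.1376713 , -0.00068977]), np.int64(3180), np.float64(0.0006299556221809104))
wrist stand (array([ 0.57426652,  0.04374019,  0.1376713 , -0.00068977]), np.int64(3180), np.float64(0.0006299556245912808))
stand (array([5.73632535e-01, 4.30468988e-02, 1.36613155e-01, 8.54040589e-05]), np.int64(10503), np.float64(0.0012638531993875682))
rack (array([ 0.45399715,  0.33357017, -0.43303592,  0.00094995]), np.int64(3649), np.float64(0.0015033790374350334))
```

View pics/map_side.png

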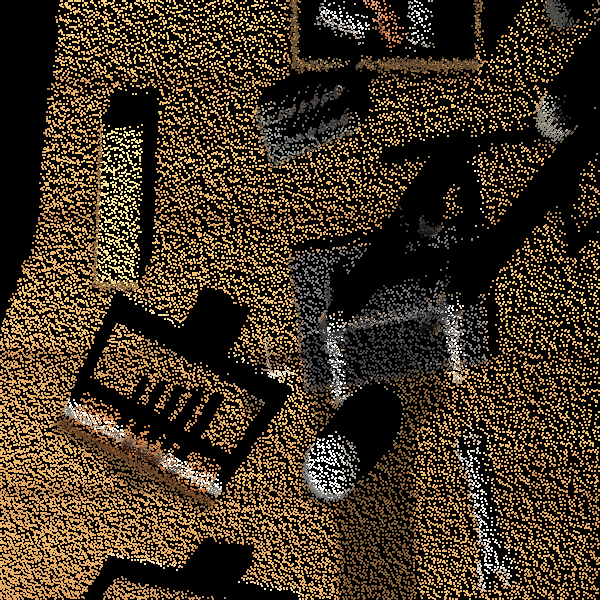

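```bash
python3 - <<'E'
from h import *
q=[.574,.0431,.1375,0]
for n in ['scene','side']:
    p,d,c=load(n+'0'); X=cloud(d,c); Q=X[d>0]; L=loc(Q,q)
    k=(np.abs(L[:,1]-.135)<.025)&(np.abs(L[:,0])<.09)&(L[:,2]>.15)&(L[:,2]<.27)
    A=L[k]; print(n,len(A),A.min(0).round(3),A.max(0).round(3))
    if len(A)>4: 
        for z in np.arange(.18,.26,.01):
            B=A[np.abs(A[:,2]-z)<.005]
            if len(B): print(z.round(3),len(B),B.mean(0).round(3),B[:,0].min().round(3),B[:,0].max().round(3), B[:,1].min().round(3),B[:,1].max().round(3))
    k=(np.abs(np.abs(L[:,1])-.07)<.006)&(L[:,0]>-.09)&(L[:,0]<.0)&(L[:,2]>.18)&(L[:,2]<.26)
    A=L[k]; 
    for sx in (-.06,-.04,-.02): B=A[np.abs(A[:,0]-sx)<.01]; print('arm',sx,len(B),B[:,2].max() if len(B) else '')
    k=(Q[:,2]>.18)&(Q[:,2]<.45)&(Q[:,0]>.2)&(Q[:,1]>.15)&(Q[:,1]<.55)&(Q[:,0]<.8)
    A=Q[k]; 
    from collections import Counter
    print(Counter(map(tuple,(A[:,:2]*20).round().astype(int))).most_common(15))
E
```

```text
scene 130 [-0.029  0.118  0.184] [0.016 0.151 0.241]
0.18 1 [0.015 0.139 0.184] 0.015 0.015 0.139 0.139
0.19 1 [0.016 0.137 0.188] 0.016 0.016 0.137 0.137
0.22 20 [-0.011  0.141  0.221] -0.014 -0.005 0.124 0.149
0.23 70 [-0.018  0.132  0.23 ] -0.029 -0.012 0.118 0.151
0.24 38 [-0.023  0.132  0.238] -0.029 -0.018 0.119 0.148
arm -0.06 40 0.19837418549482333
arm -0.04 39 0.19708972971423963
arm -0.02 44 0.1965192110874094
[((np.int64(12), np.int64(11)), 421), ((np.int64(11), np.int64(11)), 404), ((np.int64(10), np.int64(11)), 343), ((np.int64(13), np.int64(11)), 340), ((np.int64(14), np.int64(11)), 266), ((np.int64(13), np.int64(10)), 191), ((np.int64(14), np.int64(10)), 188), ((np.int64(9), np.int64(11)), 123), ((np.int64(11), np.int64(3)), 71), ((np.int64(11), np.int64(4)), 59), ((np.int64(12), np.int64(10)), 22)]
side 95 [-0.034  0.111  0.183] [0.014 0.151 0.244]
0.18 4 [0.007 0.126 0.184] 0.007 0.008 0.116 0.136
0.19 8 [0.007 0.14  0.189] 0.003 0.014 0.111 0.15
0.2 14 [-0.     0.146  0.2  ] -0.007 0.007 0.132 0.15
0.21 11 [-0.009  0.142  0.211] -0.015 -0.002 0.121 0.149
0.22 15 [-0.016  0.145  0.221] -0.022 -0.008 0.128 0.15
0.23 11 [-0.024  0.143  0.232] -0.031 -0.014 0.126 0.151
0.24 32 [-0.029  0.135  0.24 ] -0.034 -0.026 0.121 0.15
arm -0.06 43 0.20227744728446334
arm -0.04 55 0.19921173004540146
arm -0.02 49 0.19688911507136866
[((np.int64(13), np.int64(11)), 173), ((np.int64(12), np.int64(11)), 151), ((np.int64(11), np.int64(11)), 111), ((np.int64(14), np.int64(11)), 96), ((np.int64(10), np.int64(11)), 87), ((np.int64(11), np.int64(4)), 62), ((np.int64(11), np.int64(3)), 28), ((np.int64(9), np.int64(11)), 27), ((np.int64(13), np.int64(10)), 23), ((np.int64(14), np.int64(10)), 19), ((np.int64(12), np.int64(10)), 6), ((np.int64(10), np.int64(4)), 4), ((np.int64(10), np.int64(3)), 2)]
```

Request:
{"fn": "move_arm", "kwargs": {
  "series": [
    [0, 0, -0.04, 0],
    [0.01, -0.01, -0.08, -0.05],
    [0.045, -0.04, -0.08, -0.1],
    [0.075, -0.07, -0.08, -0.1375],
    [0.105, -0.1, -0.08, -0.1375],
    [0.135, -0.125, -0.08, -0.1375],
    [0.165, -0.153, -0.08, -0.1375],
    [0.165, -0.153, -0.04, -0.1375],
    [0.165, -0.153, -0.01, -0.1375],
    [0.165, -0.153, 0.01, -0.1375],
    [0.165, -0.153, 0.01, -0.1375],
    [0.165, -0.153, 0.01, -0.1375]
  ],
  "claw": -1,
  "newtons": 30
}}

```text
time: 1.35
ee_pos: [0.4721, 0.1651, 0.2131]
eef_rot: [0.657, 0.754, 0.0, -0.0]
ft_force: [1.3, 0.2, 0.7]
width: 0.0029
```

Request:
{"fn": "move_arm", "kwargs": {
  "series": [
    [0, 0.015, 0, 0],
    [0, 0.03, 0, 0],
    [0, 0.04, 0, 0],
    [0, 0.05, 0, 0],
    [0, 0.06, 0, 0],
    [0, 0.07, 0, 0],
    [0, 0.08, 0, 0],
    [0, 0.09, 0, 0],
    [0, 0.09, 0, 0]
  ]
}}

```text
time: 2.25
ee_pos: [0.5621, 0.1774, 0.2122]
eef_rot: [0.657, 0.754, -0.0, -0.0]
ft_force: [-0.9, -0.7, -1.2]
width: 0.0001
```

```bash
python3 - <<'E'
from h import *
print(read_state()['ft_force'])
p,d,c=grab('side','side1'); q=[.574,.0431,.1375,0]
cv2.imwrite('pics/c3.png',cv2.resize(p[150:300,220:370,::-1],(600,600),interpolation=cv2.INTER_CUBIC))
p,d,c=grab('scene','scene1')
cv2.imwrite('pics/c4.png',cv2.resize(p[140:340,260:460,::-1],(600,600),interpolation=cv2.INTER_CUBIC))
E
```

```text
[-0.93849909 -0.65974815 -1.1923995 ]
```

View pics/c3.png

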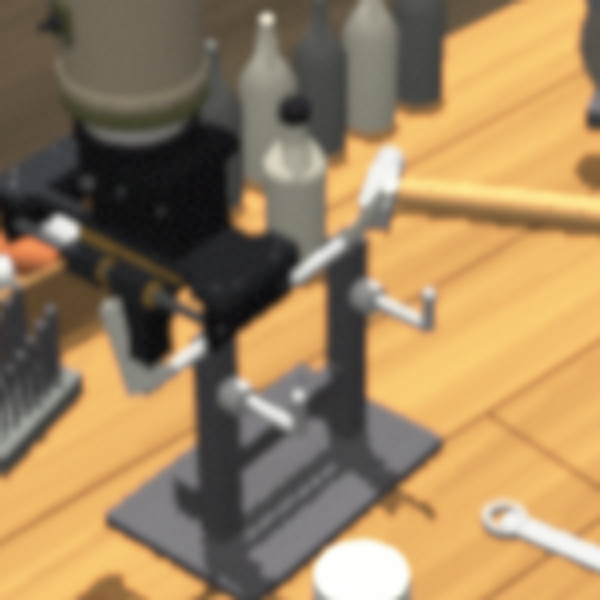

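View pics/c4.png

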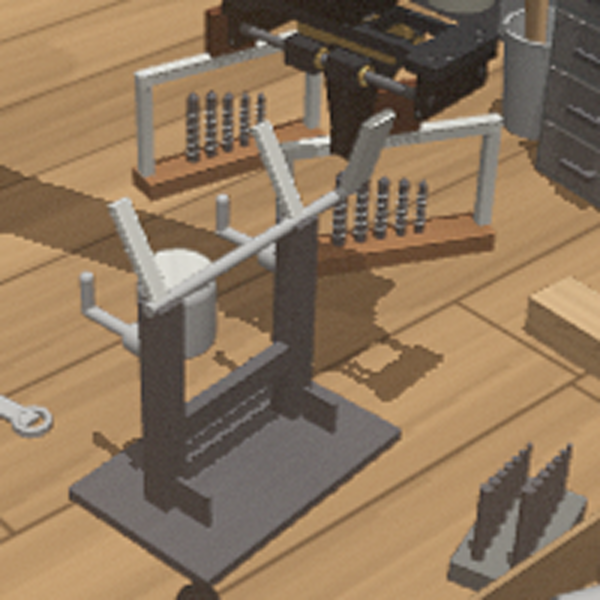

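Request:
{"fn": "move_arm", "kwargs": {
  "series": [
    [0, 0.006, 0, 0],
    [0, 0.012, 0, 0],
    [0, 0.015, 0, 0],
    [0, 0.018, 0, 0],
    [0, 0.02, 0, 0]
  ]
}}

```text
time: 2.85
ee_pos: [0.5795, 0.1799, 0.2122]
eef_rot: [0.657, 0.754, -0.002, -0.001]
ft_force: [-18.0, -3.8, 6.8]
width: 0.0005
```

```bash
cat >> h.py <<'E'
def keeper(fn,q=[.574,.0431,.1375,0]):
    for n in ('scene','side'):
        p,d,c=grab(n,fn+n); X=cloud(d,c); L=loc(X[d>0],q)
        # arms + lever angle about shaft (x .012,z .185)
        k=((np.abs(L[:,1]-.07)<.009)|(np.abs(L[:,1]+.07)<.009))&(L[:,2]>.18)
        r_=np.hypot(L[:,0]-.012,L[:,2]-.185); k2=k&(r_>.035)&(r_<.09)
        a=np.arctan2(L[k2][:,2]-.185,-(L[k2][:,0]-.012))
        k3=(np.abs(L[:,1]-.135)<.014)&(r_>.03)&(r_<.072)&(L[:,2]>.19)
        b=np.arctan2(L[k3][:,0]-.012,L[k3][:,2]-.185)
        print(n,'arm ang',len(a),np.median(a).round(3) if len(a) else '', 'lever ang',len(b),(np.median(b)+.7505).round(3) if len(b) else '')
E
python3 -c "
from h import *
keeper('k1')"
```

```text
scene arm ang 278 1.55 lever ang 271 1.135
side arm ang 65 1.441 lever ang 222 1.045
```

Request:
{"fn": "move_arm", "kwargs": {
  "series": [
    [0, -0.02, 0, 0],
    [0, -0.05, -0.01, 0],
    [0.02, -0.07, -0.05, 0.05],
    [0.06, -0.085, -0.06, 0.18],
    [0.1, -0.095, -0.06, 0.31],
    [0.14, -0.1, -0.06, 0.44],
    [0.169, -0.104, -0.06, 0.5715],
    [0.169, -0.104, -0.06, 0.5715],
    [0.169, -0.104, -0.06, 0.5715],
    [0.169, -0.104, -0.06, 0.5715]
  ],
  "claw": 1
}}

```text
time: 3.95
ee_pos: [0.4558, 0.3322, 0.2727]
eef_rot: [0.843, 0.538, 0.0, 0.0]
ft_force: [0.2, -0.1, 0.5]
width: 0.0723
```

```bash
python3 - <<'E'
from h import *
keeper('k2')
p,d,c=grab('wrist','wrist2'); X=cloud(d,c); Q=X[(d>0)]
Q=Q[(Q[:,2]>.007)&(Q[:,2]<.18)]; R=Q[np.linalg.norm(Q[:,:2]-[.454,.333],axis=1)<.13]
print(len(R),fit(R[::5],[.454,.3335,-.434,0],RACK))
s=read_state(); print(s['ee_pos'],s['eef_rot'],s['width'],s['ft_force'])
E
```

```text
scene arm ang 279 1.546 lever ang 58 1.499
side arm ang 143 1.448 lever ang 102 1.382
8401 (array([ 0.45461274,  0.33496856, -0.43405956, -0.00069057]), np.int64(1681), np.float64(0.000544798293082374))
[0.45555811 0.33219868 0.2727121 ] [8.43084386e-01 5.37781200e-01 2.56328300e-04 1.80294073e-04] 0.08307977044981714 [-0.11765902 -0.5658485  -0.17241287]
```

View pics/wrist2.png

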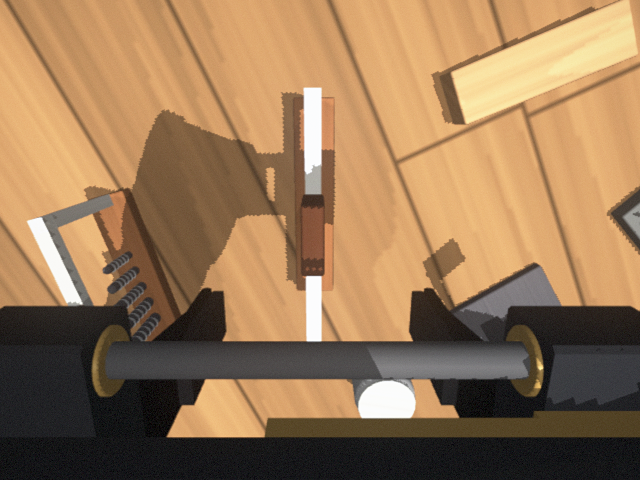

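View pics/k2scene.png

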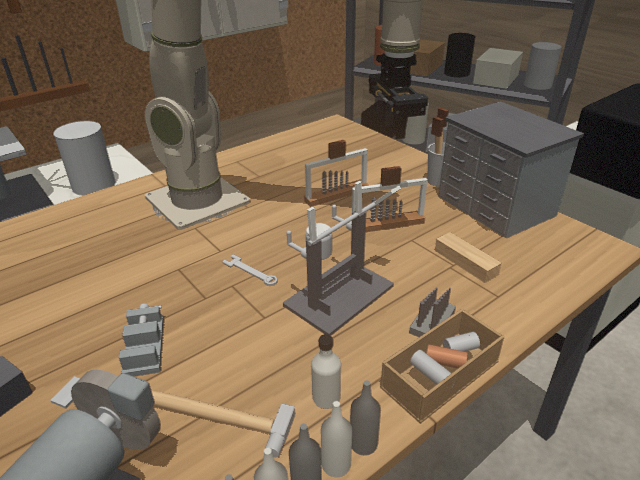

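Request:
{"fn": "move_arm", "kwargs": {
  "series": [
    [0.0014, -0.0021, 0, 0],
    [0.0014, -0.0021, 0.03, 0],
    [0.0014, -0.0021, 0.06, 0],
    [0.0014, -0.0021, 0.09, 0],
    [0.0014, -0.0021, 0.11, 0],
    [0.0014, -0.0021, 0.13, 0],
    [0.0014, -0.0021, 0.138, 0],
    [0.0014, -0.0021, 0.138, 0],
    [0.0014, -0.0021, 0.138, 0]
  ]
}}

```text
time: 5.0
ee_pos: [0.4539, 0.3357, 0.1355]
eef_rot: [0.843, 0.538, 0.001, -0.0]
ft_force: [0.2, 0.2, 0.8]
width: 0.0867
```

Request:
{"fn": "move_arm", "kwargs": {
  "series": [
    [0, 0, 0, 0],
    [0, 0, 0, 0],
    [0, 0, 0, 0],
    [0, 0, 0, 0],
    [0, 0, 0, 0],
    [0, 0, 0, 0],
    [0, 0, 0, 0],
    [0, 0, 0, 0],
    [0, 0, 0, 0],
    [0, 0, 0, 0]
  ],
  "claw": -1,
  "newtons": 35
}}

```text
time: 6.0
ee_pos: [0.4535, 0.3354, 0.1346]
eef_rot: [0.843, 0.538, 0.0, 0.0]
ft_force: [1.5, -1.1, -1.6]
width: 0.0157
```

Request:
{"fn": "move_arm", "kwargs": {
  "series": [
    [0, 0, -0.01, 0],
    [0, 0, -0.02, 0],
    [0, 0, -0.035, 0],
    [0, 0, -0.05, 0],
    [0, 0, -0.07, 0],
    [0, 0, -0.085, 0],
    [0, 0, -0.1, 0],
    [0, 0, -0.11, 0],
    [0, 0, -0.11, 0],
    [0, 0, -0.11, 0]
  ]
}}

```text
time: 7.0
ee_pos: [0.4534, 0.3353, 0.2441]
eef_rot: [0.843, 0.538, -0.0, 0.0]
ft_force: [-0.4, -0.3, -6.3]
width: 0.0154
```

```bash
python3 - <<'E'
from h import *
s=read_state(); print(s['ee_pos'],s['ft_force'],s['torque'],s['width'])
for n in('side','scene'):
    p,d,c=grab(n,'l1'+n); X=cloud(d,c); Q=X[d>0]
    R=Q[(np.linalg.norm(Q[:,:2]-[.454,.334],axis=1)<.13)&(Q[:,2]>.06)&(Q[:,2]<.245)]
    print(n,fit(R,[.454,.3345,-.434,.11],RACK))
# path obstacles: heights along corridor
E
```

```text
[0.45336229 0.33525653 0.24409877] [-0.36949749 -0.29370682 -6.26203955] [-0.01162839 -0.02459264 -0.01394234] 0.015417492099476954
side (array([ 0.4538462 ,  0.33282441, -0.43523644,  0.11031419]), np.int64(2152), np.float64(0.0013857011062234274))
scene (array([ 0.45298868,  0.33401507, -0.43039476,  0.1099871 ]), np.int64(1738), np.float64(0.0012904268795990786))
```

View pics/l1side.png

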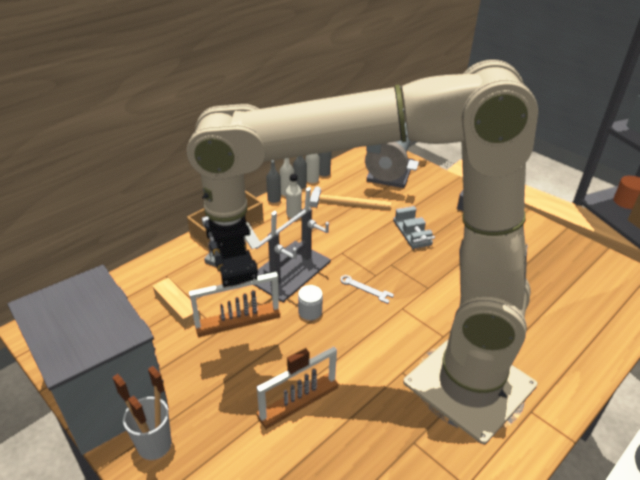

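Request:
{"fn": "move_arm", "kwargs": {
  "series": [
    [-0.008, 0.003, 0, -0.04],
    [-0.02, 0.006, 0, -0.1],
    [-0.035, 0.012, 0, -0.17],
    [-0.05, 0.018, 0, -0.24],
    [-0.066, 0.024, 0, -0.31],
    [-0.082, 0.03, 0, -0.38],
    [-0.098, 0.036, 0, -0.45],
    [-0.114, 0.043, 0, -0.51],
    [-0.13, 0.05, 0, -0.55],
    [-0.146, 0.057, 0, -0.5715],
    [-0.162, 0.064, 0, -0.5715],
    [-0.178, 0.072, 0, -0.5715],
    [-0.194, 0.08, 0, -0.5715],
    [-0.21, 0.088, 0, -0.5715],
    [-0.226, 0.096, 0, -0.5715],
    [-0.242, 0.104, 0, -0.5715],
    [-0.258, 0.111, 0, -0.5715],
    [-0.27, 0.116, 0, -0.5715],
    [-0.28, 0.121, 0, -0.5715],
    [-0.2846, 0.1229, 0, -0.5715]
  ]
}}

```text
time: 9.1
ee_pos: [0.4453, 0.0246, 0.2444]
eef_rot: [0.657, 0.754, -0.0, -0.0]
ft_force: [-0.7, -0.7, -5.7]
width: 0.0157
```

```bash
cat >> h.py <<'E'
SQ=[.574,.0431,.1375,0]
def rackfit(fn,zlo=.03,zhi=.26):
    s=read_state(); print('tcp stand',loc(s['ee_pos'][None],SQ).round(4),s['eef_rot'].round(3),s['ft_force'].round(1))
    g=s['ee_pos'].copy(); yaw=SQ[2]
    for n in('side','scene'):
        p,d,c=grab(n,fn+n); X=cloud(d,c); L=loc(X[d>0],SQ); t=loc(g[None],SQ)[0]
        k=(np.abs(L[:,0]-t[0])<.028)&(np.abs(L[:,1]-t[1])<.11)&(L[:,2]>zlo)&(L[:,2]<min(zhi,t[2]+.02))
        print(n,k.sum(),'rack in stand frame',fit(L[k],[t[0],t[1],0,t[2]-.1345],RACK,.012)[0].round(4))
E
python3 -c "
from h import *
rackfit('a1')"
```

```text
tcp stand [[-0.1301 -0.0007  0.2444]] [ 0.657  0.754 -0.    -0.   ] [-0.7 -0.7 -5.7]
side 2160 rack in stand frame [-0.1303 -0.003   0.001   0.111 ]
scene 2878 rack in stand frame [-1.301e-01 -1.800e-03 -1.000e-04  1.108e-01]
```

View pics/a1scene.png

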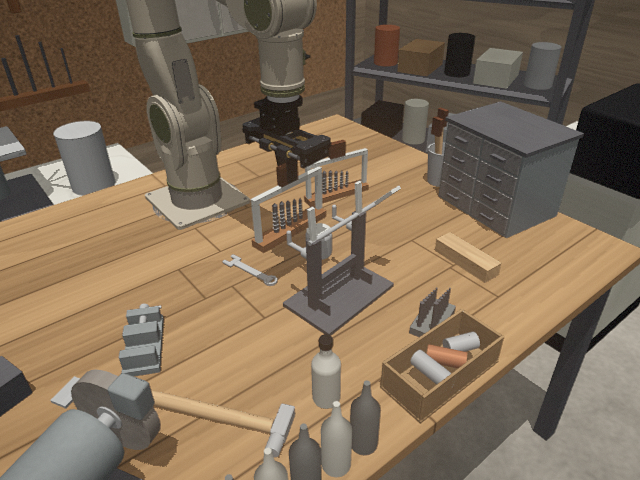

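View pics/a1side.png

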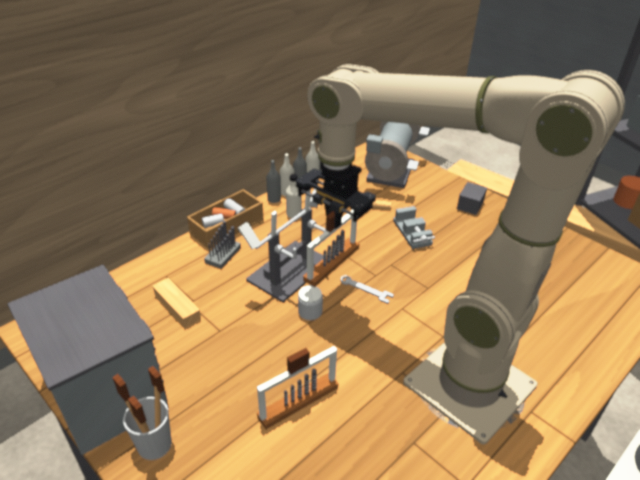

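Request:
{"fn": "move_arm", "kwargs": {
  "series": [
    [0, 0, 0.01, 0],
    [0.002, 0, 0.02, 0],
    [0.002, 0.01, 0.02, 0],
    [0.002, 0.02, 0.02, 0],
    [0.002, 0.03, 0.02, 0],
    [0.002, 0.04, 0.02, 0],
    [0.002, 0.05, 0.02, 0],
    [0.002, 0.06, 0.02, 0],
    [0.002, 0.07, 0.02, 0],
    [0.002, 0.08, 0.02, 0],
    [0.002, 0.088, 0.02, 0],
    [0.002, 0.095, 0.02, 0],
    [0.002, 0.095, 0.02, 0],
    [0.002, 0.095, 0.02, 0]
  ]
}}

```text
time: 10.6
ee_pos: [0.539, 0.0405, 0.2245]
eef_rot: [0.657, 0.754, -0.0, -0.0]
ft_force: [0.8, 0.3, -5.4]
width: 0.0156
```

```bash
python3 -c "
from h import *
rackfit('a2')
p=load('a2scene')[0]; cv2.imwrite('pics/a2s.png',cv2.resize(p[140:340,230:430,::-1],(600,600),interpolation=cv2.INTER_CUBIC))
p=load('a2side')[0]; cv2.imwrite('pics/a2d.png',cv2.resize(p[150:330,230:410,::-1],(600,600),interpolation=cv2.INTER_CUBIC))
"
```

```text
tcp stand [[-0.035   0.0022  0.2245]] [ 0.657  0.754 -0.    -0.   ] [ 0.8  0.3 -5.4]
side 1823 rack in stand frame [-0.0353 -0.0002  0.0008  0.0909]
scene 2430 rack in stand frame [-0.0353  0.0015  0.0017  0.0907]
```

View pics/a2s.png

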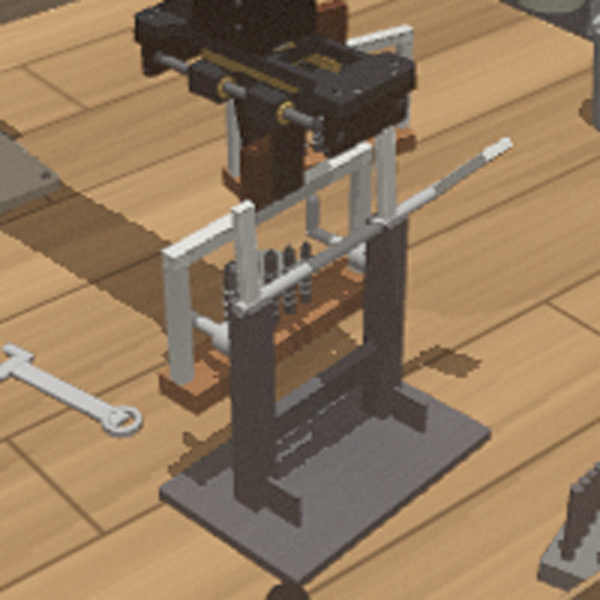

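View pics/a2d.png

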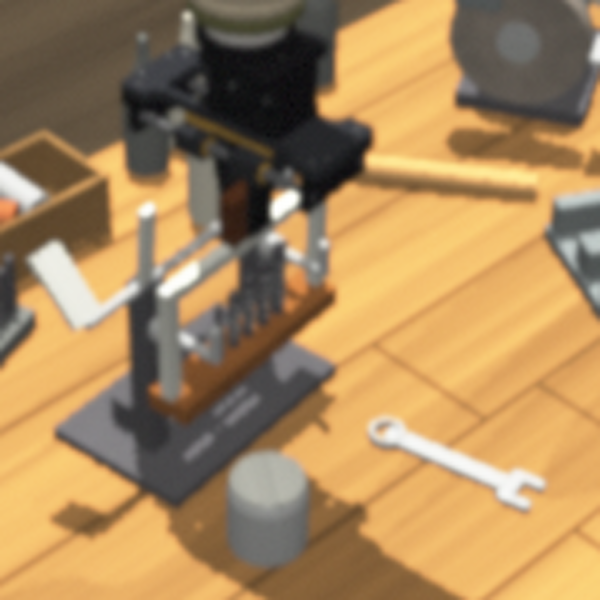

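Request:
{"fn": "move_arm", "kwargs": {
  "series": [
    [0, 0, 0.008, 0],
    [0, 0, 0.016, 0],
    [0, 0, 0.024, 0],
    [0, 0, 0.032, 0],
    [0, 0, 0.04, 0],
    [0, 0, 0.046, 0],
    [0, 0, 0.05, 0],
    [0, 0, 0.053, 0],
    [0, 0, 0.053, 0],
    [0, 0, 0.053, 0]
  ]
}}

```text
time: 11.7
ee_pos: [0.5393, 0.0405, 0.1718]
eef_rot: [0.657, 0.754, 0.0, 0.0]
ft_force: [1.2, 0.7, -5.7]
width: 0.0161
```

Request:
{"fn": "move_arm", "kwargs": {
  "series": [
    [0, 0, 0.001, 0],
    [0, 0, 0.002, 0],
    [0, 0, 0.003, 0],
    [0, 0, 0.003, 0]
  ]
}}

```text
time: 12.1
ee_pos: [0.5394, 0.0406, 0.1694]
eef_rot: [0.657, 0.754, 0.0, 0.0]
ft_force: [-3.7, 0.1, 3.1]
width: 0.0154
```

```bash
python3 -c "
from h import *
rackfit('a3')
p=load('a3scene')[0]; cv2.imwrite('pics/a3s.png',cv2.resize(p[140:340,230:430,::-1],(600,600),interpolation=cv2.INTER_CUBIC))
p=load('a3side')[0]; cv2.imwrite('pics/a3d.png',cv2.resize(p[150:330,230:410,::-1],(600,600),interpolation=cv2.INTER_CUBIC))
"
```

```text
tcp stand [[-0.0347  0.0022  0.1694]] [0.657 0.754 0.    0.   ] [-3.7  0.1  3.1]
side 1751 rack in stand frame [-0.0349 -0.      0.0016  0.0362]
scene 1902 rack in stand frame [-0.035   0.0015  0.0025  0.0356]
```

View pics/a3s.png

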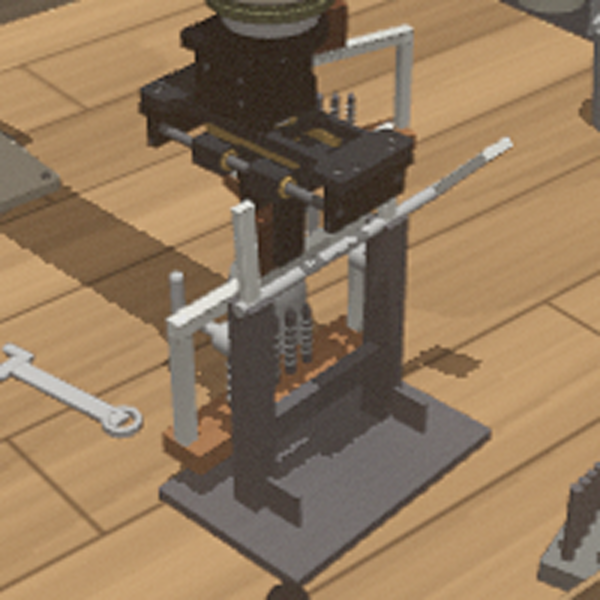

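View pics/a3d.png

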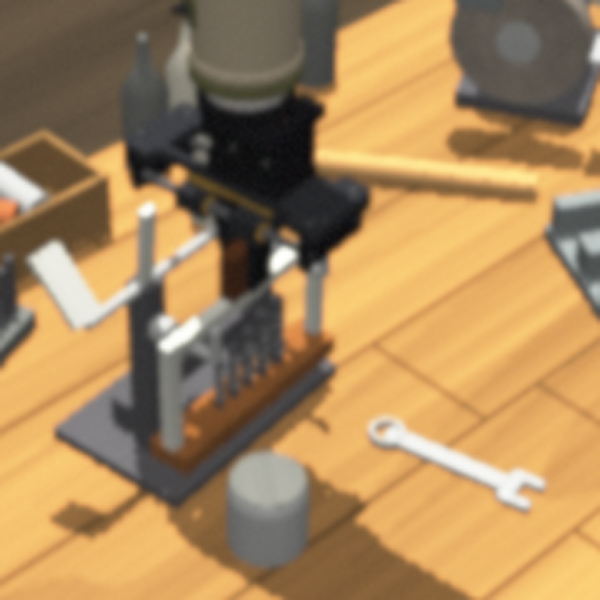

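Request:
{"fn": "move_arm", "kwargs": {
  "series": [
    [0, 0, 0, 0],
    [0, 0, 0, 0],
    [0, 0, 0, 0],
    [0, 0, 0, 0],
    [0, 0, 0, 0],
    [0, 0, 0, 0]
  ],
  "claw": -0.3
}}

```text
time: 12.8
ee_pos: [0.5392, 0.0405, 0.1685]
eef_rot: [0.657, 0.754, 0.0, 0.0]
ft_force: [-0.3, 0.1, 0.4]
width: 0.0302
```

```bash
python3 -c "
from h import *
rackfit('a4')
print(read_state()['width'])"
```

```text
tcp stand [[-0.0348  0.0022  0.1685]] [0.657 0.754 0.    0.   ] [-0.3  0.1  0.4]
side 1736 rack in stand frame [-0.0349 -0.0002  0.0034  0.0359]
scene 1853 rack in stand frame [-0.0349  0.0015  0.001   0.0356]
0.03054938905827739
```

Request:
{"fn": "move_arm", "kwargs": {
  "series": [
    [0, 0, -0.01, 0],
    [0, 0, -0.025, 0],
    [0, 0, -0.05, 0],
    [0, 0, -0.085, 0],
    [0, 0, -0.12, 0],
    [0, 0, -0.155, 0],
    [0.01, 0.01, -0.165, 0],
    [0.04, 0.045, -0.165, 0],
    [0.07, 0.08, -0.165, 0],
    [0.1, 0.115, -0.165, 0],
    [0.133, 0.145, -0.165, 0],
    [0.133, 0.145, -0.165, 0]
  ]
}}

```text
time: 14.1
ee_pos: [0.665, 0.1983, 0.3304]
eef_rot: [0.654, 0.756, -0.001, -0.002]
ft_force: [-0.6, 0.4, -1.3]
width: 0.0302
```

Request:
{"fn": "move_arm", "kwargs": {
  "series": [
    [0, 0, 0, 0],
    [0, 0, 0.03, 0],
    [0, 0, 0.06, 0],
    [0, 0, 0.09, 0],
    [0, 0, 0.11, 0],
    [0, 0, 0.12, 0],
    [0, 0, 0.12, 0]
  ],
  "claw": -1
}}

```text
time: 14.8
ee_pos: [0.6641, 0.1909, 0.2134]
eef_rot: [0.657, 0.754, -0.001, -0.0]
ft_force: [-0.2, 0.5, 0.0]
width: 0.0003
```

```bash
python3 -c "
from h import *
s=read_state(); print(loc(s['ee_pos'][None],SQ),s['width'],s['ft_force'])
keeper('k5')
p=load('k5scene')[0]; cv2.imwrite('pics/a5s.png',cv2.resize(p[120:340,230:450,::-1],(600,600),interpolation=cv2.INTER_CUBIC))
p=load('k5side')[0]; cv2.imwrite('pics/a5d.png',cv2.resize(p[150:330,230:410,::-1],(600,600),interpolation=cv2.INTER_CUBIC))
for n in ('scene','side'):
    p,d,c=load('k5'+n); L=loc(cloud(d,c)[d>0],SQ)
    k=(np.abs(L[:,0]+.035)<.028)&(np.abs(L[:,1])<.11)&(L[:,2]>.03)&(L[:,2]<.215)
    print(n,fit(L[k],[-.035,0,0,.035],RACK,.012)[0].round(4))
    for sg in(1,-1):
        b=k&(np.abs(L[:,0]+.035)<.006)&(sg*L[:,1]>.03)&(sg*L[:,1]<.09)&(L[:,2]>.155)&(L[:,2]<.17); print('bar top',sg,b.sum(),np.median(L[b][:,2]) if b.any() else '')
"
```

```text
[[0.10953229 0.13407097 0.21344336]] 0.00033421896483149015 [-0.18186123  0.45131778  0.0459082 ]
scene arm ang 273 1.551 lever ang 57 1.497
side arm ang 143 1.441 lever ang 146 1.408
scene [-0.0351  0.0017  0.0029  0.0356]
bar top 1 96 0.16194709524392467
bar top -1 99 0.1620670404827236
side [-0.035  -0.0002 -0.0004  0.036 ]
bar top 1 66 0.16244743901875797
bar top -1 63 0.16199713295014803
```

View pics/a5s.png

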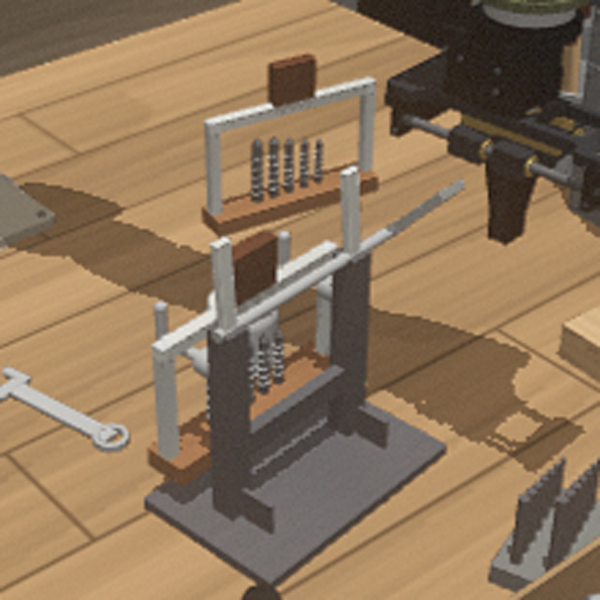

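View pics/a5d.png

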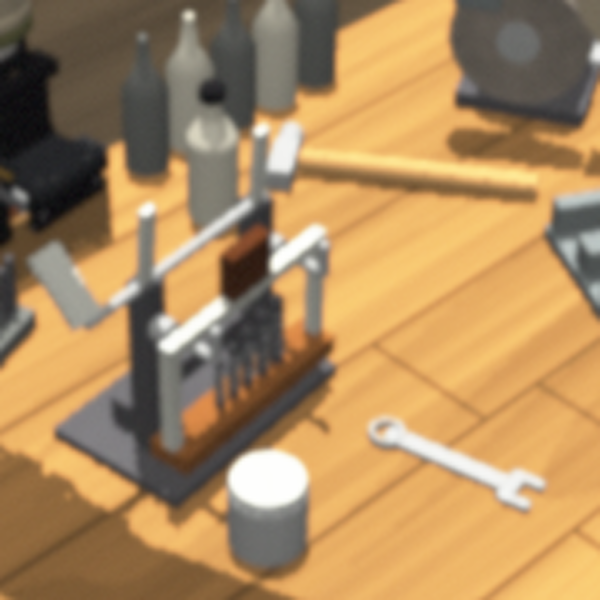

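Request:
{"fn": "move_arm", "kwargs": {
  "series": [
    [0, -0.01, 0, 0],
    [0, -0.02, 0, 0],
    [0, -0.03, 0, 0],
    [0, -0.04, 0, 0],
    [0, -0.05, 0, 0],
    [0, -0.06, 0, 0],
    [0, -0.07, 0, 0],
    [0, -0.08, 0, 0],
    [0, -0.088, 0, 0],
    [0, -0.094, 0, 0],
    [0, -0.094, 0, 0]
  ]
}}

```text
time: 16.0
ee_pos: [0.5707, 0.1791, 0.2135]
eef_rot: [0.657, 0.754, -0.0, -0.0]
ft_force: [-0.7, 0.6, -0.2]
width: 0.0001
```

Request:
{"fn": "move_arm", "kwargs": {
  "series": [
    [0, -0.003, 0, 0],
    [0, -0.006, 0, 0],
    [0, -0.009, 0, 0],
    [0, -0.012, 0, 0],
    [0, -0.014, 0, 0],
    [0, -0.014, 0, 0]
  ]
}}

```text
time: 16.6
ee_pos: [0.5572, 0.1772, 0.2136]
eef_rot: [0.657, 0.754, -0.0, -0.0]
ft_force: [-0.1, 0.1, 0.3]
width: 0.0004
```

```bash
python3 -c "
from h import *
s=read_state(); print(loc(s['ee_pos'][None],SQ),s['width'],s['ft_force'])
keeper('k6')"
```

```text
[[0.00174192 0.13518536 0.21358128]] 0.00043759423135071243 [-0.06564718  0.10446729  0.29990248]
scene arm ang 206 0.128 lever ang 305 0.534
side arm ang 146 0.128 lever ang 185 0.381
```

Request:
{"fn": "move_arm", "kwargs": {
  "series": [
    [0, -0.001, 0, 0],
    [0, -0.002, 0, 0],
    [0, -0.003, 0, 0],
    [0, -0.003, 0, 0]
  ]
}}

```text
time: 17.1
ee_pos: [0.5545, 0.1769, 0.2136]
eef_rot: [0.657, 0.754, 0.0, 0.0]
ft_force: [1.7, -0.2, -0.0]
width: 0.0008
```

Request:
{"fn": "move_arm", "kwargs": {
  "series": [
    [0, -0.001, 0, 0],
    [0, -0.002, 0, 0],
    [0, -0.002, 0, 0]
  ]
}}

```text
time: 17.4
ee_pos: [0.5536, 0.1767, 0.2142]
eef_rot: [0.657, 0.754, 0.001, 0.001]
ft_force: [5.8, 1.8, 1.1]
width: 0.0001
```

Request:
{"fn": "move_arm", "kwargs": {
  "series": [
    [0, -0.001, 0, 0],
    [0, -0.002, 0, 0],
    [0, -0.002, 0, 0]
  ]
}}

```text
time: 17.7
ee_pos: [0.5528, 0.1766, 0.2148]
eef_rot: [0.657, 0.754, 0.002, 0.002]
ft_force: [11.1, 2.2, 0.9]
width: 0.0004
```

Request:
{"fn": "move_arm", "kwargs": {
  "series": [
    [0, 0.005, 0, 0],
    [0, 0.02, 0, 0],
    [0, 0.05, 0, 0],
    [0, 0.08, -0.01, 0],
    [0, 0.09, -0.05, 0],
    [0, 0.1, -0.09, 0],
    [0, 0.1, -0.12, 0],
    [0.03, 0.12, -0.13, 0],
    [0.03, 0.12, -0.13, 0],
    [0.03, 0.12, -0.13, 0]
  ]
}}

```text
time: 18.7
ee_pos: [0.665, 0.2234, 0.3424]
eef_rot: [0.656, 0.755, -0.001, -0.001]
ft_force: [0.1, -0.6, 0.2]
width: 0.0002
```

```bash
python3 -c "
from h import *
keeper('k7'); print(read_state()['ee_pos'],read_state()['ft_force'])
p=load('k7scene')[0]; cv2.imwrite('pics/a7s.png',cv2.resize(p[120:340,230:450,::-1],(600,600),interpolation=cv2.INTER_CUBIC))
p=load('k7side')[0]; cv2.imwrite('pics/a7d.png',cv2.resize(p[150:330,230:410,::-1],(600,600),interpolation=cv2.INTER_CUBIC))
for n in ('scene','side'):
    p,d,c=load('k7'+n); L=loc(cloud(d,c)[d>0],SQ)
    k=(np.abs(L[:,0]+.035)<.028)&(np.abs(L[:,1])<.11)&(L[:,2]>.03)&(L[:,2]<.215)
    print(n,fit(L[k],[-.035,0,0,.035],RACK,.012)[0].round(4))
    for x in (-.06,-.045,-.03,-.015,0):
        b=(np.abs(L[:,0]-x)<.006)&(np.abs(np.abs(L[:,1])-.07)<.006)&(L[:,2]>.178); print(x,b.sum(),np.median(L[b][:,2]).round(4))
    for nm,X0 in dict(tin=[.435,.113,.07]).items():
        Q=cloud(d,c)[d>0]; b=(np.linalg.norm(Q[:,:2]-X0[:2],axis=1)<.06)&(np.abs(Q[:,2]-.071)<.005); print('tin',cv2.minEnclosingCircle((Q[b][:,:2]*1000).astype(np.float32)))
"
```

```text
scene arm ang 200 0.068 lever ang 171 0.077
side arm ang 149 0.06 lever ang 54 0.012
[0.66506752 0.22180617 0.34272739] [ 0.74663852 -1.55213991  0.52917641]
scene [-0.0348  0.0015  0.0003  0.0356]
-0.06 25 0.1893
-0.045 44 0.1891
-0.03 35 0.1895
-0.015 41 0.1897
0 43 0.1896
tin ((435.0296325683594, 111.80973052978516), 29.444992065429688)
side [-0.035  -0.0003 -0.0006  0.036 ]
-0.06 38 0.1881
-0.045 34 0.1883
-0.03 36 0.1878
-0.015 35 0.1893
0 32 0.1886
tin ((434.3024597167969, 110.97415924072266), 33.5268440246582)
```

View pics/a7s.png

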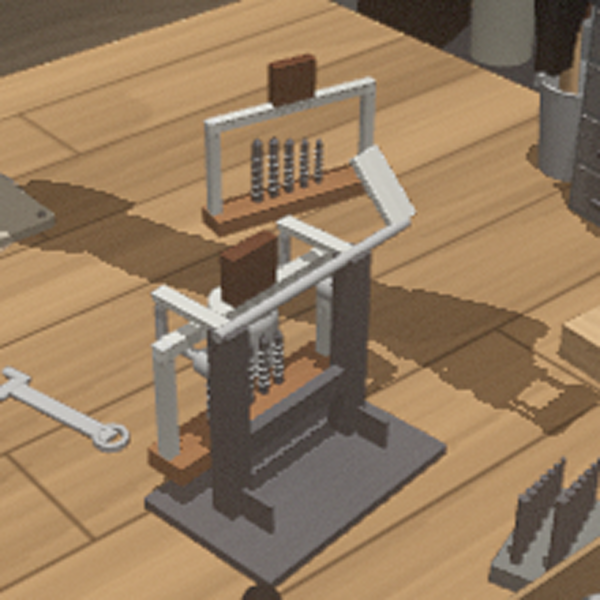

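View pics/a7d.png

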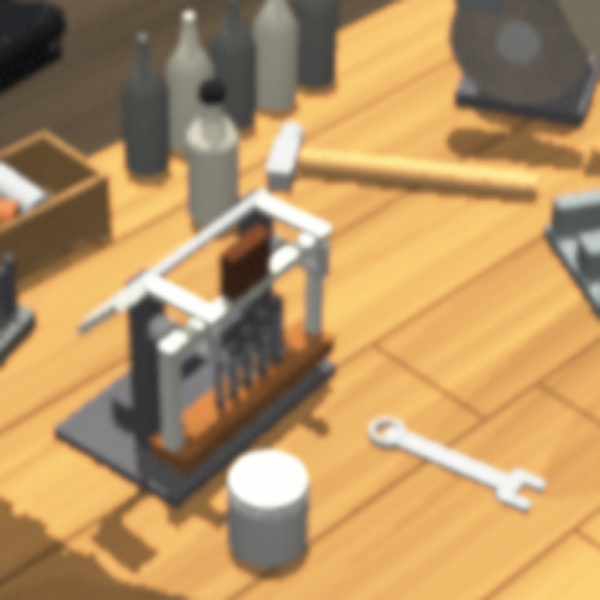

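Both keeper arms lie level: their tops read a constant height of about 189 mm along their length, so the keeper is fully shut. The rack hangs with its foot at about 35 mm, and the tin has not moved. I'm handing the job in.

```bash
python3 -c "
from h import *
print(r.close_job())"
```

```text
the job is handed in; nothing more can be done
None
```

The rack hangs on both hooks and the keeper is shut over its bar. I handed the job in at about 19 s on the robot clock, with the arm clear of everything. No verdict came back.

- **Rack choice:** of the two racks I took the one with its tab at side-image pixel (237, 310). It stood 0.56 m from the base; the look-alike stood 0.41 m away.
- **Keeper open:** I pushed the lever to the rear until the force at the stop reached about 18 N. The keeper angle then read 1.38–1.55 rad, depending on the camera and on whether arm or lever was measured. I took it as fully open from the stop force and the upright arms in the picture.
- **Hanging:** I carried the rack over the tin with its foot at least 90 mm up and lowered it onto both hooks. Before I let go, the force showed the hooks carrying the rack, and the cameras put its foot at 35–36 mm. After release the bar top read 162 mm on both sides.
- **Keeper shut:** I pushed the lever to the front until the force at the stop reached about 11 N. Afterwards the arm tops were level at 188–190 mm along their whole length. The camera angle fits gave 0.01–0.08 rad; I put the remainder down to the thickness of the arms and paddle.
- **Other things on the bench:** the tin measured within about 2 mm of where it started. The other bystanders near the stand looked unmoved in the pictures, but I did not measure them again.

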